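# Hold the gel cassette against the gasket

## Robot

A 6-joint arm with a two-finger parallel gripper is mounted at the origin on the work surface. World frame = base frame: x ahead of the robot, y to its left, z up, the work surface at z = 0. Lengths are in m, angles in rad, forces in N, time in s.
With the tool pointing down it reaches from about 0.375 to 0.9 m from the base axis. Payload 3.1 kg.
Tool frame: the origin (TCP) lies midway between the tips of the shut fingers; the grasp point (between the pads) lies 19 mm behind it; z points along the fingers, y is the line along which they close (so a half turn about z gives the same grasp; the last joint's range is limited). The gripper opens to 87 mm and grips with 3 to 60 N. Pads are 19 mm wide; open, the fingers measure 117 mm over their backs; the gripper's body (75 mm by 190 mm) begins 51 mm behind the grasp point.
Start: joints at [-1.478, 0.527, 1.433, -0, 1.181, -0.178], TCP at [0.168, -0.602, 0.223] pointing down, gripper open.
Joint ranges: [-3.08, 3.08], [-0.75, 2.2], [0.22, 2.44], [-1.43, 4.57], [0, 2.65], [-2.85, 2.85]. Speed limits (rad/s): [2.79, 2.79, 3.14, 3.14, 3.14, 3.14].

## Interface

Orientations are given as a unit quaternion [x, y, z, w].
In Python, from rig import status, imaging, order gives the robot as it stands.
- The arm moves only by the tool arm_command, never from a script. Its argument "deltas" is one flat list of numbers, 5 for each row, row after row: the opening, from -1 (shut) to 1 (fully open), so that 0 is half open, then the shift along the tool's x, y, z in m, then the turn about the tool's z in rad. In form: [gripper, tx, ty, tz, roll, gripper, tx, ty, tz, roll, ...]. A call has 1 to 12 rows; each row shifts and turns the commanded pose from where the row before left it, along the tool's axes as they then stand; what a row does not reach is not made up. A row lasts 1/8 s, in which the tool goes at most 62.5 mm and 10.7 degrees, less where a joint would pass 70% of its speed; a pose out of reach is approached as far as the arm can. A call with a gripper value outside its range is refused whole. The fingers move at their own pace and stop on an object; "newtons" is the grip in N (left out, the last holds). Time passes only in rows, so rows that do not move let the fingers close. It gives the time, the measured TCP pose, the force, the opening and the grip force at its end, in the units of the state.
- status.get_obs(): the state, without advancing time (a new reading comes with each control period).
- imaging.camera(name): name is "side" or "top"; returns (picture, depth): 480x640x3 uint8, red, green, blue; 480x640 float32, m along the optical axis (not along the pixel's ray), 0 where there is no reading.
- imaging.camera_params(name): a dict with "intrinsics" (3x3 intrinsics, pixels), "k1" (the pictures are not rectified: a ray, as slopes to the right and down, at radius r is drawn at 1 + k1 r^2 times it, then the intrinsics apply), "camera_from_world" (4x4, takes a point from world to camera coordinates). Camera axes: x right, y up, looking along -z (the intrinsics and any distortion apply to the point x, -y, -z); pixel columns grow to the right and rows downward; lengths in m; the calibration is good to about 2 mm. A picture is of the moment at which its call begins. camera_params takes no time and is no camera call.
- order.hand_in(): hands the job in; it is judged then, once.
The state is a dict: "time": time; "q": joint angles; "joint_velocities": joint speeds; "joint_torque": joint torques, N m; "position": TCP position; "tool_rot": TCP orientation; "ft_force": force on the tool from outside, world axes, zero at the start; "moment": the same for the moment, N m; "grip_width": finger opening in m; "grip_force": force on a finger pad.
Only numpy, scipy, OpenCV 4.12 (cv2) and the standard library are available. Lean on these libraries where they do the work, as an engineer would, in place of code of your own. Each camera call takes 0.05 s, during which the arm holds its last target. There are 200 camera calls.

## Task

Help a colleague assemble the gel-running module: take the glass gel cassette out of the drying rack, gently stand it upright and centred on the two feet at the open front of the electrode core, its short plate towards the core, and press it squarely against the rubber gasket with a steady push of about 10 N. Finish while you are still holding it pressed there, so that the colleague can swing the clamp arms over it. Leave the spare dam in the rack and the other bench things where they are.

Things in the scene. Friction and masses are not known exactly. Their poses are not given: they have to be found in the camera images.
- cassette_mid (a point): Gel cassette, loose upright glass sandwich: 8 mm thick, 100 mm wide, 82 mm high, about 150 g. A short and a tall 3 mm glass plate with grey spacers and pale gel between; lower edges level, along the top 10 mm only the tall plate stands up. Point: its middle, 41 mm above the lower edge. Axes: x through the thickness, out of the short plate's face; y along the width; z up. In a rack slot at first.
- short_face (a point): Centre of the outer face of the cassette's short plate (72 mm high): 4 mm along the cassette's x from its middle, 36 mm above its lower edge. Same axes as the cassette.
- cassette: The same cassette; origin at the middle of its lower edge, same axes.
- core: Electrode core: grey U-frame, fixed on a dark 150 x 150 mm stand. Origin on the bench under the frame's centre; x from the open front into the core (direction to press), y along its width, z up. Uprights at y = +-40 to 52 mm, x = +-26 mm, tops at z = 101 mm, terminals on them to z = 123 mm. Open clamp arms stick out sideways, y = +-62 to 105 mm. The seated cassette has the core's x, y, z axes.
- chamber (a point): Middle of the core's open chamber at its floor: core x = 0, y = 0, z = 34 mm. The chamber is 80 mm wide (y), open at the top and front, closed at the rear by a white dam whose face is at core x = 27 mm: there is room for a finger between the cassette and that dam. Core axes.
- seat (a point): Point midway between the core's two feet, level with their tops: core x = -38 mm, y = 0, z = 24 mm. The middle of the cassette's lower edge is here when it stands on the feet just touching the uncompressed gasket. The feet reach over core x = -62 to -26 mm, y = +-24 to 44 mm. Core axes.
- gasket: Soft black rubber U-gasket on the core's front: side strips at y = +-41 to 48 mm, z = 30 to 94 mm, bottom strip z = 30 to 37 mm (core frame). Origin: middle of the lower edge of its front (sealing) face, uncompressed at core x = -34 mm, z = 30 mm; core axes. Pressed, it moves as one along core x, 2.5 N per mm, 7 mm at most (10 N = 4 mm), and springs back.
- rack: Drying rack, white plastic, fixed: tray 130 x 120 mm, floor 6 mm high, two combs at y = +-40 to 54 mm with eight slots 10.5 mm wide, 15 mm apart along x, tops 40 mm above the bench; open between the combs. Origin on the bench under its centre. Cassette and spare dam stand on its floor in slots at x = +-37.5 mm, faces across the rack's x; either may be in either slot.
- dam_mid (a point): Spare buffer dam, a loose white ribbed plastic plate 8 mm thick, 100 mm wide, 74 mm high with a 34 mm wide tab on top (83 mm high in all), in the other slot of the rack. Point at its middle, 41 mm above its lower edge. Leave it there.
- tube_rack: Bystander: blue tube rack with capped tubes, 60 x 150 mm, 90 mm high; origin at the middle of its underside.
- tip_box: Bystander: dark pipette-tip box with a pale lid, 84 x 122 mm, 67 mm high; origin at the middle of its underside.
- wash_bottle: Bystander: pale bottle, 56 mm across, 140 mm high; origin at the middle of its underside.

How it is judged:
By the outcome, as a careful person would: the job done as asked, in the order asked, and still so for the second after the job is handed in, while the arm keeps its last pose, push and grip.
It also fails if it takes over 48 s, if anything falls off the work surface, if the arm or the gripper's body presses on something with over 40 N, if the wrist force passes 120 N, or if a joint passes its speed limit or range.

## Working session

There is one attempt and no reset: what is moved stays moved. The work goes in short steps, Python scripts to look and compute and a tool call to move; the robot and the scene stay as the last step left them, time stands still between calls to the robot, and variables do not carry over. Pictures are saved under pics/ and viewed, at most 10 in all, crops included, and the job is handed in when it is done.

Besides the shell and the picture viewer there is one more tool, called as name(argument=value, ...) on one line, values as JSON. arm_command: Moves the arm, as the interface text tells. Its arguments: {"type":"object","properties":{"deltas":{"type":"array"},"newtons":{"type":"number"}},"required":["deltas"]}

```bash
ls; mkdir -p pics
python3 - <<'E'
from rig import status, imaging
import cv2, numpy as np
for n in ("side","top"):
    im,d=imaging.camera(n); cv2.imwrite(f"pics/{n}0.png",im[:,:,::-1]); np.savez(f"{n}0.npz",im=im,d=d)
    p=imaging.camera_params(n); print(n,p)
print(status.get_obs())
E
```

```text
pics
side {'intrinsics': array([[509.87146026,   0.        , 321.1272539 ],
       [  0.        , 509.87146026, 227.92754195],
       [  0.        ,   0.        ,   1.        ]]), 'k1': 0.028395077886836158, 'camera_from_world': array([[-0.88744166, -0.46036882, -0.02253547,  0.54297639],
       [ 0.28872519, -0.59334927,  0.75138166, -0.21861578],
       [-0.3592841 ,  0.66030083,  0.65948294, -0.98401457],
       [ 0.        ,  0.        ,  0.        ,  1.        ]])}
top {'intrinsics': array([[574.93560402,   0.        , 328.85952219],
       [  0.        , 574.93560402, 229.09640512],
       [  0.        ,   0.        ,   1.        ]]), 'k1': -0.09311014772328222, 'camera_from_world': array([[ 0.02191267, -0.99974279,  0.00584722,  0.0055467 ],
       [ 0.99001789,  0.02251327,  0.13913209, -0.60257316],
       [-0.13922794,  0.0027401 ,  0.99025657, -1.46586889],
       [ 0.        ,  0.        ,  0.        ,  1.        ]])}
{'time': 0.1, 'q': array([-1.47748124e+00,  5.28406151e-01,  1.43379334e+00, -1.72575228e-05,
        1.18138969e+00, -1.78485831e-01]), 'joint_velocities': array([-0.00098438, -0.00359433, -0.00323517, -0.00015664,  0.00059157,
        0.00054751]), 'joint_torque': array([-4.96556004e-04, -4.40985775e+01, -1.77150446e+01,  6.35337713e-02,
        5.33763960e-02, -4.04062916e-05]), 'position': array([ 0.16776042, -0.60136929,  0.22164314]), 'tool_rot': array([ 9.90778798e-01,  1.35485711e-01,  3.45263639e-05, -9.97699289e-04]), 'ft_force': array([-1.46471862, -0.06315267, -0.03442515]), 'moment': array([-0.02173269, -0.00807765, -0.0087475 ]), 'grip_force': 0.0, 'grip_width': 0.08695506512521511}
```

View pics/top0.png

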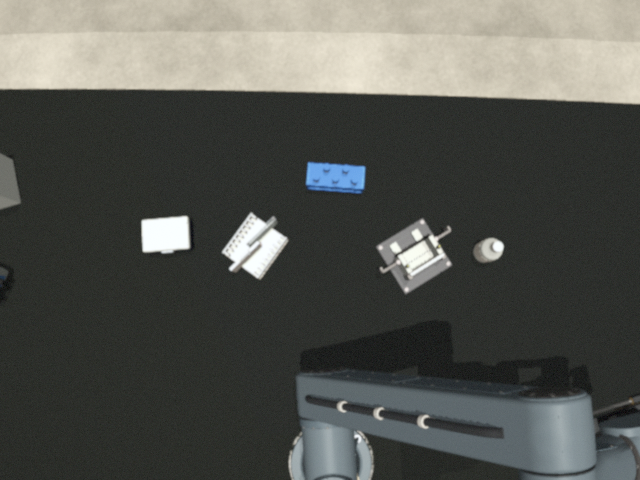

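View pics/side0.png

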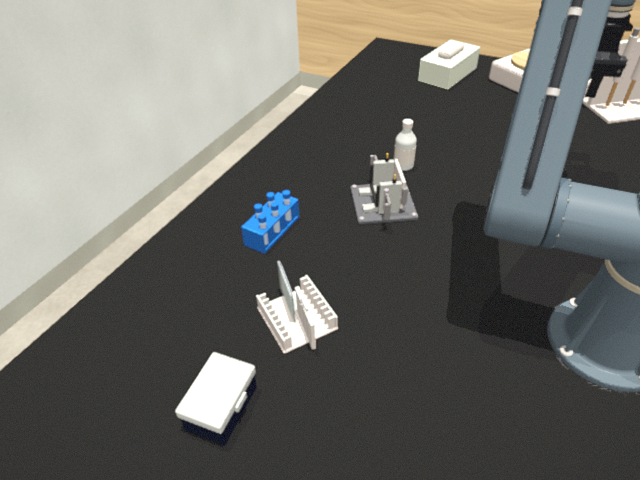

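The top view shows the rack at about (255,246), the core at (414,256) with its feet up-left at (393,246) and (417,234), the tube rack at (336,177), the tip box at (165,234) and the bottle at (488,249). The side view has the rack at (297,313), with a glassy plate at (288,290) and a white one at (306,317). The core is at (385,195). I'll enlarge both.

Run:
```python
import cv2, numpy as np
t=cv2.imread("pics/top0.png"); s=cv2.imread("pics/side0.png")
z=lambda im,x,y,w,h:cv2.resize(im[y:y+h,x:x+w],(400,300),interpolation=cv2.INTER_CUBIC)
cv2.imwrite("pics/crop0.png",np.vstack([np.hstack([z(t,210,200,100,75),z(t,368,210,100,75)]),np.hstack([z(s,245,255,120,90),z(s,335,140,100,75)])]))
```

```text
(no output)
```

View pics/crop0.png

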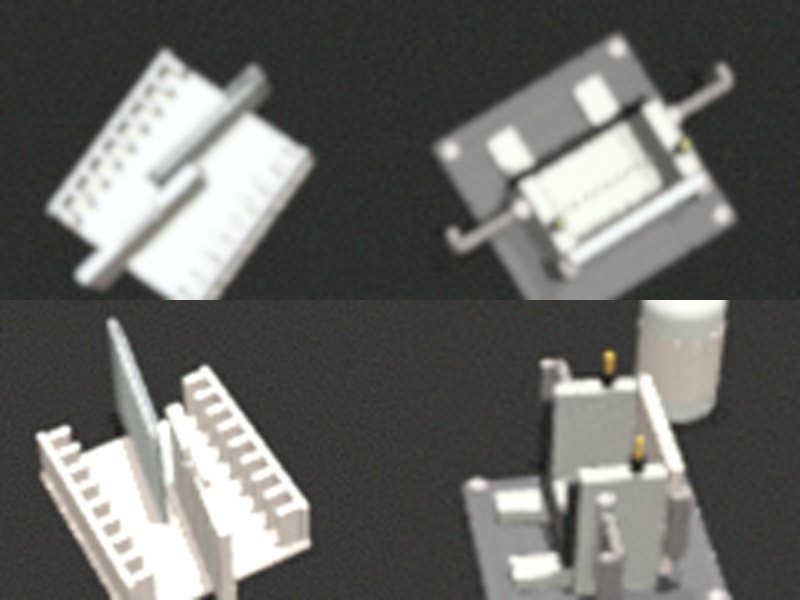

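The crop shows the rack top left, with the greyish cassette at its upper right and the white dam at its lower left. Bottom left is the same in the side view. The core is on the right, with its feet towards the upper left in the top view. The plate directions look odd against the combs, so I'll check them with the depth point cloud.

```bash
cat > h.py <<'E'
import numpy as np, cv2
from rig import imaging, status
def cloud(n,d):
    p=imaging.camera_params(n);K=p["intrinsics"];k=p["k1"];T=p["camera_from_world"]
    v,u=np.indices(d.shape); pts=np.stack([u,v],-1).reshape(-1,1,2).astype(float)
    s=cv2.undistortPoints(pts,K,np.array([k,0,0,0,0.])).reshape(*d.shape,2)
    c=np.stack([s[...,0]*d,-s[...,1]*d,-d],-1)
    return (c-T[:3,3])@T[:3,:3]
def proj(n,P):
    p=imaging.camera_params(n);T=p["camera_from_world"];c=np.atleast_2d(P)@T[:3,:3].T+T[:3,3]
    c=c*[1,-1,-1]; return cv2.projectPoints(c.reshape(-1,1,3),np.zeros(3),np.zeros(3),p["intrinsics"],np.array([p["k1"],0,0,0,0.]))[0].reshape(-1,2)
E
python3 - <<'E'
from h import *
tiles=[]
for n in("top","side"):
    f=np.load(n+"0.npz");W=cloud(n,f["d"]);np.save(n+"W.npy",W)
    for nm,(u,v) in dict(rack=(255,246) if n=="top" else (297,313),core=(414,256) if n=="top" else (385,195),tube=(336,177) if n=="top" else (270,220)).items():
        print(n,nm,W[v,u].round(3))
    for (cx,cy) in ((0.6,0.19),(0.59,-0.19)):
        im=np.zeros((300,400,3),np.uint8)  # 1.6px/mm; world x up, y left
        P=W.reshape(-1,3);m=(abs(P[:,0]-cx)<.09)&(abs(P[:,1]-cy)<.12)&(P[:,2]>.003)&(f["d"].ravel()>0)
        Q=P[m];c=cv2.applyColorMap(np.clip(Q[:,2]/.13*255,0,255).astype(np.uint8).reshape(-1,1),cv2.COLORMAP_JET)[:,0]
        for q,k in zip(Q[np.argsort(Q[:,2])],c[np.argsort(Q[:,2])]):
            cv2.circle(im,(int(200-(q[1]-cy)*1600),int(150-(q[0]-cx)*1600)),2,k.tolist(),-1)
        tiles.append(im)
cv2.imwrite("pics/cloud.png",np.vstack([np.hstack(tiles[:2]),np.hstack(tiles[2:])]))
E
```

```text
top rack [0.549 0.206 0.081]
top core [ 0.537 -0.207  0.032]
top tube [0.732 0.004 0.087]
side rack [0.56  0.207 0.007]
side core [ 0.518 -0.154  0.075]
side tube [0.728 0.031 0.06 ]
```

View pics/cloud.png

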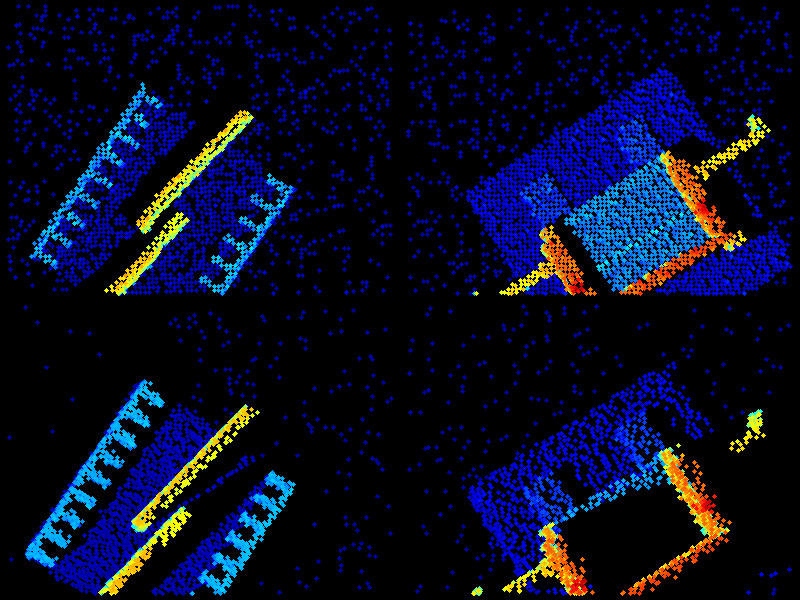

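The clouds show plates standing on the rack floor, yawed almost along the combs. The far one is greyish with two top levels and is the cassette. Its near end overlaps the dam's end lengthwise, with a 7 mm gap. Next I'll measure both plates and the core numerically.

Run:
```python
from h import *
for n in("top","side"):
    f=np.load(n+"0.npz");W=np.load(n+"W.npy").reshape(-1,3);im=f["im"].reshape(-1,3).astype(int)
    ok=f["d"].ravel()>0
    m=ok&(abs(W[:,0]-.58)<.12)&(abs(W[:,1]-.2)<.09)&(W[:,2]>.05)&(W[:,2]<.1)
    idx=np.where(m)[0];P=W[idx]
    d0=np.array([1,-1])/2**.5; nn=np.array([1,1])/2**.5   # width dir / normal
    # split plates by normal coord clusters
    lab=cv2.kmeans((P[:,:2]*[1,1]).astype(np.float32),2,None,(3,50,1e-6),5,cv2.KMEANS_PP_CENTERS)[1].ravel()
    for k in (0,1):
        Q=P[lab==k];C=im[idx][lab==k]
        for _ in range(2):
            T=Q[Q[:,2]>.078][:,:2] if n=="top" else Q[Q[:,2]>.06][:,:2]
            v=cv2.fitLine(T.astype(np.float32),cv2.DIST_HUBER,0,.01,.01).ravel();
        dr=v[:2]*np.sign(v[0]);no=np.array([dr[1],-dr[0]]);no*=-np.sign(no[0]*1) if False else 1
        o=v[2:]
        s=(Q[:,:2]-o)@dr;t=(Q[:,:2]-o)@no
        mid=o+dr*(np.percentile(s,1)+np.percentile(s,99))/2
        print(n,k,"N",len(Q),"yaw of width",np.degrees(np.arctan2(dr[1],dr[0])).round(1),"mid",mid.round(4),"len",(np.percentile(s,99)-np.percentile(s,1)).round(3),"rgb",np.median(C,0),"normal",no.round(2))
        for a in np.arange(-.012,.0121,.002):
            b=abs(t-a)<.001
            if b.sum()>4: print("   t=%.3f n=%d z10/50/90="%(a,b.sum()),np.percentile(Q[b,2],[10,50,90]).round(4))
# core
T=np.load("topW.npy");S=np.load("sideW.npy");ft=np.load("top0.npz")
im=ft["im"];hsv=cv2.cvtColor(im,cv2.COLOR_RGB2HSV)
g=cv2.cvtColor(im,cv2.COLOR_RGB2GRAY)
m=((g>60)).astype(np.uint8);m[:, :370]=0;m[:,460:]=0;m[:205]=0;m[305:]=0
m=cv2.morphologyEx(m,cv2.MORPH_OPEN,np.ones((9,9),np.uint8))
c=max(cv2.findContours(m,0,2)[0],key=cv2.contourArea);r=cv2.minAreaRect(c);print("stand px",r)
for nm,W in(("top",T),("side",S)):
    P=W.reshape(-1,3);b=(P[:,2]>.092)&(P[:,2]<.106)&(abs(P[:,0]-.56)<.1)&(abs(P[:,1]+.2)<.1)
    R=cv2.minAreaRect(P[b][:,:2].astype(np.float32)*1000);print(nm,b.sum(),R)
    b=(P[:,2]>.004)&(P[:,2]<.02)&(abs(P[:,0]-.56)<.11)&(abs(P[:,1]+.2)<.11);print(" stand z",np.median(P[b,2]),cv2.minAreaRect(P[b][:,:2].astype(np.float32)*1000))
```

```text
top 0 N 193 yaw of width -43.5 mid [0.5214 0.2366] len 0.086 rgb [205. 209. 210.] normal [-0.69 -0.73]
   t=-0.012 n=7 z10/50/90= [0.0544 0.0763 0.0835]
   t=-0.010 n=7 z10/50/90= [0.0528 0.0643 0.0781]
   t=-0.004 n=6 z10/50/90= [0.0755 0.0776 0.08  ]
   t=-0.002 n=20 z10/50/90= [0.0748 0.08   0.0868]
   t=0.000 n=25 z10/50/90= [0.0767 0.0817 0.0892]
   t=0.002 n=32 z10/50/90= [0.0668 0.0816 0.0896]
   t=0.004 n=59 z10/50/90= [0.0566 0.0735 0.0844]
   t=0.006 n=23 z10/50/90= [0.0581 0.0705 0.0819]
top 1 N 194 yaw of width -43.9 mid [0.5942 0.1912] len 0.083 rgb [188.5 193.  190.5] normal [-0.69 -0.72]
   t=-0.002 n=18 z10/50/90= [0.0831 0.0865 0.09  ]
   t=0.000 n=51 z10/50/90= [0.0692 0.0822 0.0888]
   t=0.002 n=25 z10/50/90= [0.0731 0.0796 0.0865]
   t=0.004 n=30 z10/50/90= [0.0558 0.076  0.08  ]
   t=0.006 n=54 z10/50/90= [0.0576 0.0699 0.0798]
side 0 N 264 yaw of width -42.3 mid [0.5144 0.2455] len 0.071 rgb [232.  230.5 219. ] normal [-0.67 -0.74]
   t=-0.004 n=12 z10/50/90= [0.0551 0.0655 0.0794]
   t=-0.002 n=103 z10/50/90= [0.0541 0.0685 0.0796]
   t=0.000 n=62 z10/50/90= [0
[... 631 characters left out ...]
=0.010 n=38 z10/50/90= [0.0547 0.0693 0.0802]
   t=0.012 n=14 z10/50/90= [0.0551 0.0801 0.0821]
stand px ((414.19525146484375, 255.29217529296875), (58.21713638305664, 61.758399963378906), 58.73626708984375)
top 300 ((533.925048828125, -208.37014770507812), (68.3107681274414, 111.83333587646484), 30.806928634643555)
 stand z 0.010459144282541081 ((560.0291748046875, -200.03773498535156), (219.56785583496094, 219.87466430664062), 0.008076198399066925)
side 356 ((536.0985717773438, -213.55831909179688), (68.55806732177734, 109.69546508789062), 32.667022705078125)
 stand z 0.012437928708850758 ((558.7801513671875, -199.46493530273438), (218.40444946289062, 217.4364776611328), 89.67676544189453)
```

```bash
cat >> h.py <<'E'
def cast(n,uv,z):
    p=imaging.camera_params(n);T=p["camera_from_world"]
    s=cv2.undistortPoints(np.array(uv,float).reshape(-1,1,2),p["intrinsics"],np.array([p["k1"],0,0,0,0.])).reshape(-1,2)
    r=np.c_[s[:,0],-s[:,1],-np.ones(len(s))]@T[:3,:3];c=-T[:3,:3].T@T[:3,3]
    return c+r*((z-c[2])/r[:,2])[:,None]
E
python3 - <<'E'
from h import *
# cassette top edge
for n in("top","side"):
    W=np.load(n+"W.npy").reshape(-1,3)
    b=(W[:,2]>.083)&(W[:,2]<.095)&(abs(W[:,0]-.595)<.05)&(abs(W[:,1]-.19)<.05)
    Q=W[b][:,:2];v=cv2.fitLine(Q.astype(np.float32),cv2.DIST_HUBER,0,.001,.001).ravel();s=(Q-v[2:])@v[:2]
    print(n,b.sum(),np.degrees(np.arctan2(v[1],v[0])),v[2:],"ends",v[2:]+v[:2]*s.min(),v[2:]+v[:2]*s.max())
# bright blobs on the core: studs & feet
for n,(x0,x1,y0,y1) in dict(top=(370,460,210,300),side=(340,425,145,230)).items():
    im=np.load(n+"0.npz")["im"];g=cv2.cvtColor(im,cv2.COLOR_RGB2GRAY)[y0:y1,x0:x1];W=np.load(n+"W.npy")
    k,l,st,c=cv2.connectedComponentsWithStats((g>165).astype(np.uint8))
    for i in range(1,k):
        if st[i,4]>3:
            uv=c[i]+[x0,y0];zz=np.median(W[y0:y1,x0:x1][l==i][:,2]);print(n,uv.round(1),"area",st[i,4],"z",zz.round(3),cast(n,uv,zz)[0,:2].round(4))
    P=W.reshape(-1,3)
    b=(P[:,2]>.096)&(P[:,2]<.105)&(abs(P[:,0]-.56)<.1)&(abs(P[:,1]+.2)<.1)
    Q=P[b][:,:2];ex=np.array([np.cos(np.radians(-149.5)),np.sin(np.radians(-149.5))]);ey=np.array([-ex[1],ex[0]])
    a=Q@ex;y=Q@ey
    print(n,"x hist",np.histogram(a,bins=np.arange(a.min(),a.max()+.003,.003))[0],a.min().round(4),"y",np.histogram(y,bins=np.arange(y.min(),y.max()+.004,.004))[0],y.min().round(4),y.max().round(4))
E
```

```text
top 61 -42.372566 [0.5900006  0.19486143] ends [0.55305269 0.22856711] [0.62463043 0.16327046]
side 86 -44.003044 [0.5871263 0.1980683] ends [0.55411216 0.22995309] [0.6268583 0.1596955]
top [421.8 221.8] area 17 z 0.012 [ 0.6322 -0.2305]
top [448.8 228.5] area 4 z 0.084 [ 0.6049 -0.2881]
top [416.5 234.2] area 99 z 0.022 [ 0.5967 -0.2148]
top [433.8 240. ] area 80 z 0.097 [ 0.5726 -0.247 ]
top [395.1 247.1] area 95 z 0.022 [ 0.5609 -0.1576]
top [418.6 258.1] area 858 z 0.036 [ 0.5317 -0.2182]
top [380.2 247.2] area 20 z 0.013 [ 0.5606 -0.1191]
top [447.7 263.1] area 18 z 0.012 [ 0.5221 -0.3001]
top [406.2 288.9] area 21 z 0.013 [ 0.4515 -0.189 ]
top x hist [ 2  3  8  9 12 11  7 10  9 10  9  7  6  4  6  6 12 10 10 32 38 18  2] -0.3863 y [25 27 25 10  5  3  4  5  4  6  2  4  4  5  5  3  4  4  6  3  1  0  4 25
 27 23  7] 0.4011 0.5065
side [401.2 161.9] area 603 z 0.07 [ 0.5353 -0.3109]
side [371.8 155.4] area 5 z 0.083 [ 0.609  -0.2872]
side [394.5 174.5] area 4 z 0.122 [ 0.5068 -0.1795]
side [385.5 183. ] area 61 z 0.101 [ 0.5228 -0.1664]
side [374.8 187. ] area 22 z 0.036 [ 0.5707 -0.2225]
side [354.  185.8] area 13 z 0.015 [ 0.6326 -0.2304]
side [364.  189.8] area 77 z 0.023 [ 0.5972 -0.2151]
side [385.8 189.3] area 19 z 0.089 [ 0.518  -0.1586]
side [387.9 199.2] area 35 z 0.084 [ 0.5014 -0.1308]
side [368.1 206.2] area 82 z 0.024 [ 0.5606 -0.1574]
side [400.9 206.1] area 8 z 0.026 [ 0.4865 -0.1897]
side [413.9 213.6] area 19 z 0.015 [ 0.4514 -0.1893]
side [361.4 217.5] area 19 z 0.014 [ 0.5622 -0.1204]
side x hist [10 10 10  9 13 11 11 12 10 13 12  8  9  7  8 11 10 22 33 21 11] -0.3818 y [27 40 29 12  3  3  3  3  4  2  3  2  5  1  5  3  6  3  1  4  1  5  3 25
 36 19  9  4] 0.4011 0.5103
```

Measured poses:

| Item | Position (m) | Yaw |
|---|---|---|
| Cassette middle | (0.588, 0.1935) | x axis -133° (short plate towards the robot's right) |
| Core origin | (0.5416, -0.2097) | -147.6° |
| Seat | (0.5737, -0.1893) | -147.6° |

I'll roll the tool first, then travel above the rack.

arm_command(deltas=[0,0,0,0,-0.176,0,0,0,0,-0.176,0,0,0,0,-0.176,0,0,0,0,-0.176,0,0,0,0,-0.176,0,0,0,0,-0.176,0,0,0,0,-0.176,0,0,0,0,-0.176,0,0,0,0,-0.176,0,0,0,0,-0.176,0,0,0,0,-0.176,0,0,0,0,-0.176])

```text
time: 1.6
position: [0.1678, -0.6016, 0.222]
tool_rot: [0.367, 0.93, 0.001, -0.0]
ft_force: [0.0, -0.6, -0.8]
grip_width: 0.0433
grip_force: 0.0
```

arm_command(deltas=[0,0.007,0.024,0,0,0,0.0135,0.049,0,0,0,0.0135,0.049,0,0,0,0.0135,0.049,0,0,0,0.0135,0.049,0,0,0,0.0135,0.049,0,0,0,0.0135,0.049,0,0,0,0.0135,0.049,0,0,0,0.0135,0.049,0,0,0,0.0135,0.049,0,0,0,0.0135,0.049,0,0,0,0.0135,0.049,0,0])

```text
time: 3.1
position: [0.4423, -0.0846, 0.2224]
tool_rot: [0.37, 0.929, -0.0, -0.0]
ft_force: [0.5, -0.3, 0.4]
grip_width: 0.0435
grip_force: 0.0
```

arm_command(deltas=[0,0.0135,0.049,0,0,0,0.0135,0.049,0,0,0,0.0135,0.049,0,0,0,0.0135,0.049,0,0,0,0.0135,0.049,0,0,0,0.01,0.03,0,0,0,0.005,0.015,0,0,0,0,0,0,0])

```text
time: 4.1
position: [0.5809, 0.1814, 0.2221]
tool_rot: [0.369, 0.929, -0.0, -0.0]
ft_force: [-0.3, -0.6, 1.2]
grip_width: 0.0436
grip_force: 0.0
```

arm_command(deltas=[0,0.0015,0.007,0.02,0,0,0.0015,0.007,0.04,0,0,0,0,0.04,0,0,0,0,0.012,0,0,0,0,0,0])

```text
time: 4.72
position: [0.588, 0.1926, 0.1095]
tool_rot: [0.37, 0.929, -0.001, -0.001]
ft_force: [0.8, -0.7, 0.0]
grip_width: 0.0431
grip_force: 0.0
```

Run:
```python
from h import *
print(status.get_obs()["position"])
z=lambda im,x,y,w,h:cv2.resize(im[y:y+h,x:x+w,::-1],(400,480),interpolation=cv2.INTER_CUBIC)
a,d=imaging.camera("side");b,_=imaging.camera("top")
cv2.imwrite("pics/near.png",np.hstack([z(a,235,200,125,150),z(b,200,175,100,120)]))
```

```text
[0.58802746 0.19258929 0.10954731]
```

View pics/near.png

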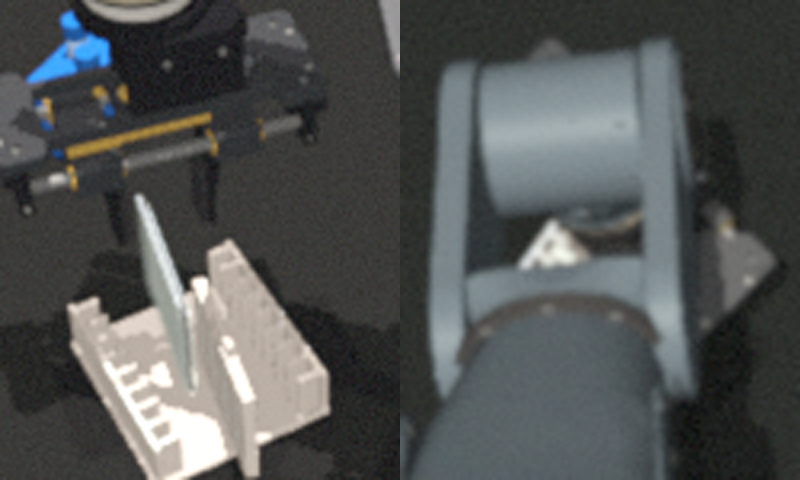

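In the close view the fingers, at (120,220) and (205,200), straddle the cassette top at (160,260). The dam lies clear of them. I'll descend and grip.

arm_command(deltas=[0,0,0,0.02,0,0,0,0,0.02,0,0,0,0,0.015,0,0,0,0,0.007,0,0,0,0,0,0,-0.6,0,0,0,0,-0.8,0,0,0,0,-0.85,0,0,0,0,-0.95,0,0,0,0,-1,0,0,0,0,-1,0,0,0,0,-1,0,0,0,0], newtons=15)

```text
time: 6.32
position: [0.5888, 0.1934, 0.0487]
tool_rot: [0.37, 0.929, 0.0, 0.0]
ft_force: [-0.6, 1.0, 1.7]
grip_width: 0.0084
grip_force: 15.0
```

arm_command(deltas=[-1,0,0,-0.005,0,-1,0,0,-0.01,0,-1,0,0,-0.02,0,-1,0,0,-0.025,0,-1,0,0,-0.025,0,-1,0,0,-0.015,0,-1,0,0,0,0], newtons=25)

```text
time: 7.2
position: [0.5895, 0.1935, 0.1499]
tool_rot: [0.37, 0.929, 0.001, 0.001]
ft_force: [-0.6, -0.2, -2.2]
grip_width: 0.0076
grip_force: 25.0
```

Run:
```python
from h import *
o=status.get_obs();p=o["position"];q=o["tool_rot"];print(p,o["ft_force"])
yx=2*np.arctan2(q[1],q[0]);X=np.array([np.cos(yx),np.sin(yx)]);Y=np.array([np.sin(yx),-np.cos(yx)])
ex=np.array([-.8443,-.5358]);O=np.array([.5416,-.2097])
for cx in(-.085,-.038,-.034):
    D=O+ex*cx-p[:2];print(cx,"world",O+ex*cx,"tool now",D@X,D@Y)
print("yaw x",np.degrees(yx))
```

```text
[0.58947705 0.19352183 0.14994944] [-0.58337249 -0.22369913 -2.17128507]
-0.085 world [ 0.6133655 -0.164157 ] tool now -0.2631791120626253 -0.24339588250905114
-0.038 world [ 0.5736834 -0.1893396] tool now -0.2516620530939473 -0.28896110780073603
-0.034 world [ 0.5703062 -0.1914828] tool now -0.25068187786257046 -0.29283899931492197
yaw x 136.5845331050498
```

arm_command(deltas=[-1,-0.01,-0.01,0,0,-1,-0.025,-0.023,0,0,-1,-0.03,-0.028,0,0,-1,-0.03,-0.028,0,0,-1,-0.03,-0.028,0,0,-1,-0.03,-0.028,0,0,-1,-0.03,-0.028,0,0,-1,-0.03,-0.028,0,0,-1,-0.025,-0.022,0,0,-1,-0.015,-0.013,0,0,-1,-0.008,-0.007,0,0,-1,0,0,0,0])

```text
time: 8.7
position: [0.6124, -0.1639, 0.1481]
tool_rot: [0.37, 0.929, 0.0, -0.0]
ft_force: [0.1, 0.1, -1.4]
grip_width: 0.0077
grip_force: 25.0
```

arm_command(deltas=[-1,0,0,0,0.06,-1,0,0,0,0.1,-1,0,0,0.01,0.06,-1,0,0,0.01,0.028,-1,0,0,0.01,0,-1,0,0,0,0])

```text
time: 9.45
position: [0.6119, -0.1631, 0.1173]
tool_rot: [0.482, 0.876, -0.0, -0.001]
ft_force: [0.1, -0.4, -1.8]
grip_width: 0.0078
grip_force: 25.0
```

Run:
```python
from h import *
o=status.get_obs();print(o["position"],o["ft_force"],o["time"],np.degrees(2*np.arctan2(*o["tool_rot"][[1,0]])))
a,d=imaging.camera("side");b,e=imaging.camera("top");np.savez("n1.npz",a=a,d=d,b=b,e=e)
z=lambda im,x,y,w,h:cv2.resize(im[y:y+h,x:x+w,::-1],(400,480),interpolation=cv2.INTER_CUBIC)
cv2.imwrite("pics/near2.png",np.hstack([z(a,310,100,125,150),z(b,355,175,100,120)]))
W=cloud("side",d);
```

```text
[ 0.61185197 -0.16308808  0.11726423] [ 0.09030473 -0.44039081 -1.83371921] 9.45 122.42790804749801
```

View pics/near2.png

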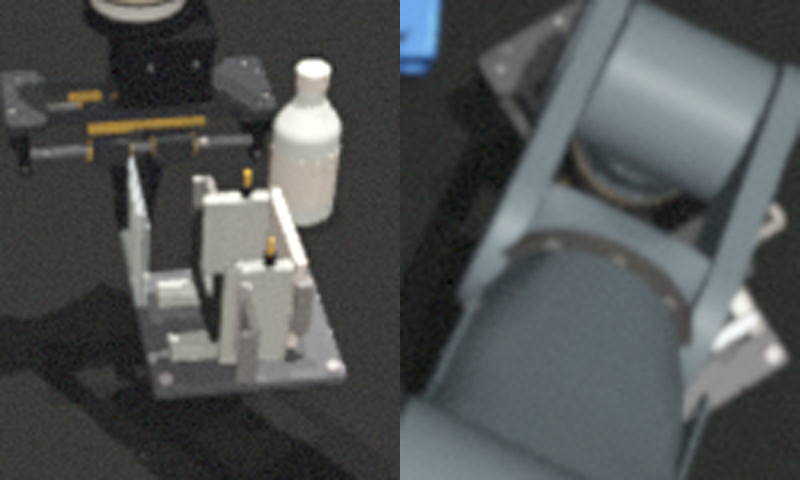

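The side view shows the cassette edge-on at (140,230) in front of the feet at (175,290) and (190,345), with the core behind it. The top view is hidden by the arm. I'll measure the lateral offset, height and tilt from the side depth in the core frame.

Run:
```python
from h import *
f=np.load("n1.npz");W=cloud("side",f["d"]).reshape(-1,3);C=f["a"].reshape(-1,3).astype(int)
yw=np.radians(-147.6);ex=np.array([np.cos(yw),np.sin(yw)]);ey=np.array([-ex[1],ex[0]]);O=np.array([.5416,-.2097])
q=np.c_[(W[:,:2]-O)@ex,(W[:,:2]-O)@ey,W[:,2]]*1000
b=(abs(q[:,1])<75)&(q[:,0]>-115)&(q[:,0]<-64)&(q[:,2]>30)&(q[:,2]<145)&(C.mean(1)>70)
Q=q[b]
print(b.sum())
for lo in range(30,145,8):
    s=Q[(Q[:,2]>=lo)&(Q[:,2]<lo+8)]
    if len(s)>4: print(lo,len(s),"x",np.percentile(s[:,0],[3,25,50,75,97]).round(1),"y",np.percentile(s[:,1],[1,5,25,50,95,99]).round(1))
print("zmin/max",np.percentile(Q[:,2],[0,1,5,99,100]))
# pixel corners of cassette
im=f["a"];g=(im.mean(2)>70).astype(np.uint8);
np.set_printoptions(linewidth=200)
b2=b.reshape(480,640);ys,xs=np.where(b2);print("px",xs.min(),xs.max(),ys.min(),ys.max())
for r in range(ys.min(),ys.max()+1,3): print(r,xs[ys==r].min() if (ys==r).any() else '',xs[ys==r].max() if (ys==r).any() else '')
# uprights near side outer face and edges
b=(q[:,2]>45)&(q[:,2]<95)&(abs(q[:,0])<30)&(q[:,1]<-35)&(q[:,1]>-62);print("upright y",np.histogram(q[b,1],bins=range(-62,-34,2)), "x",np.percentile(q[b&(q[:,1]<-47),0],[1,5,50,95,99]))
```

```text
170
70 5 x [-86.8 -86.8 -86.7 -86.4 -81.1] y [-49.3 -47.8 -40.4 -24.6  26.   32.2]
78 21 x [-87.4 -86.7 -86.5 -85.4 -80.7] y [-52.8 -52.7 -50.7 -23.4  36.1  36.4]
86 19 x [-87.  -86.7 -86.4 -84.5 -80.9] y [-52.9 -52.5 -50.9 -40.7  18.5  18.8]
94 21 x [-87.2 -87.  -86.6 -83.4 -80.8] y [-53.1 -52.8 -49.8 -42.9  13.5  17. ]
102 18 x [-87.  -86.7 -86.3 -83.6 -78.4] y [-52.9 -52.8 -51.9 -43.8  -2.   -1.5]
110 17 x [-87.1 -86.7 -85.9 -83.4 -79.6] y [-52.9 -52.6 -50.6 -48.2 -15.5  -4.7]
118 19 x [-88.4 -87.2 -86.7 -82.6 -76.6] y [-54.8 -52.7 -51.5 -40.3  -9.4  -9.2]
126 20 x [-88.1 -86.7 -85.3 -81.8 -79.3] y [-52.4 -52.1 -51.  -47.6 -10.9  -8.6]
134 24 x [-88.4 -86.9 -86.5 -82.  -76.5] y [-54.4 -52.7 -51.  -42.8 -10.1  -9.4]
142 6 x [-88.2 -86.7 -83.2 -78.6 -76.9] y [-53.1 -53.  -51.3 -30.4  -6.3  -5.1]
zmin/max [ 76.52186625  76.9432678   79.30200196 143.57255475 144.28505303]
px 348 356 160 194
160 354 354
163 350 355
166 350 351
169 350 352
172 348 356
175 349 356
178 349 356
181 350 356
184 351 355
187 351 355
190 352 355
193 353 355
upright y (array([  8,  11,  10,  15,  44, 111,  92,  31,  30,   7,   3,   0,   0]), array([-62, -60, -58, -56, -54, -52, -50, -48, -46, -44, -42, -40, -38, -36])) x [-27.23812774 -21.79716555   5.86586822  27.42574278  29.23869445]
```

arm_command(deltas=[-1,-0.003,0,0.01,0,-1,0,0,0.02,0,-1,0,-0.01,0,0,-1,0,-0.015,0,0,-1,0,-0.008,0,0,-1,0,-0.003,0.005,0,-1,0,0,0.005,0,-1,0,0,0.002,0,-1,0,0,0,0])

```text
time: 10.68
position: [0.584, -0.1854, 0.0762]
tool_rot: [0.482, 0.876, 0.0, -0.0]
ft_force: [0.2, -0.6, -2.2]
grip_width: 0.0077
grip_force: 25.0
```

```bash
cat > chk.py <<'E'
from h import *
import sys
o=status.get_obs();p=o["position"]
yw=np.radians(-147.6);ex=np.array([np.cos(yw),np.sin(yw)]);ey=np.array([-ex[1],ex[0]]);O=np.array([.5416,-.2097])
R=np.array([ex,ey]);F=o["ft_force"]
print("t",o["time"],"TCP core mm",(R@(p[:2]-O)*1000).round(1),"z",(p[2]*1000).round(1),"F core",(R@F[:2]).round(1),F[2].round(1),"M core",(R@o["moment"][:2]).round(2),o["moment"][2].round(2))
a,d=imaging.camera("side");np.savez("last.npz",a=a,d=d)
W=cloud("side",d).reshape(-1,3);br=a.reshape(-1,3).mean(1)
q=np.c_[(W[:,:2]-O)@ex,(W[:,:2]-O)@ey,W[:,2]]*1000
for nm,(xa,xb) in dict(cas=(-60,-30),upr=(-22,20)).items():
    b=(q[:,0]>xa)&(q[:,0]<xb)&(q[:,1]<-46)&(q[:,1]>-56)&(q[:,2]>45)&(q[:,2]<92)&(br>70);print(nm,b.sum(),"y med",np.median(q[b,1]).round(1),"x",np.percentile(q[b,0],[3,50,97]).round(1))
b=(q[:,0]>-60)&(q[:,0]<-34)&(q[:,2]>24)&(q[:,2]<112)&(abs(q[:,1])<54)&(br>110)
for lo in range(24,112,12):
    s=q[b&(q[:,2]>=lo)&(q[:,2]<lo+12)]
    if len(s)>3:print(lo,len(s),"x",np.percentile(s[:,0],[5,50,95]).round(1),"y",np.percentile(s[:,1],[5,50,95]).round(1))
if len(sys.argv)>1: cv2.imwrite(sys.argv[1],cv2.resize(a[120:230,335:455,::-1],(720,590),interpolation=cv2.INTER_CUBIC))
E
python3 chk.py pics/over.png
```

```text
t 10.675 TCP core mm [-48.8   2.2] z 76.2 F core [0.2 0.6] -2.2 M core [0.06 0.1 ] -0.02
cas 36 y med -47.9 x [-51.4 -47.9 -44.2]
upr 195 y med -50.7 x [-20.8   3.3  18.7]
24 38 x [-56.3 -51.1 -35.8] y [-45.5 -30.2  39.5]
36 32 x [-51.8 -51.  -44.6] y [-48.9 -27.9  28.2]
48 32 x [-51.9 -50.9 -45.2] y [-48.6 -37.   12.3]
60 28 x [-51.8 -50.9 -45.4] y [-47.4 -38.8  -3.7]
72 22 x [-51.6 -51.2 -44.1] y [-49.  -44.6 -16.1]
84 28 x [-51.9 -49.8 -44.3] y [-48.4 -44.9 -12.9]
96 47 x [-52.4 -47.3 -43.7] y [-48.7 -26.5  21.3]
108 7 x [-52.6 -51.4 -50.2] y [-45.6 -28.7  -6.6]
```

View pics/over.png

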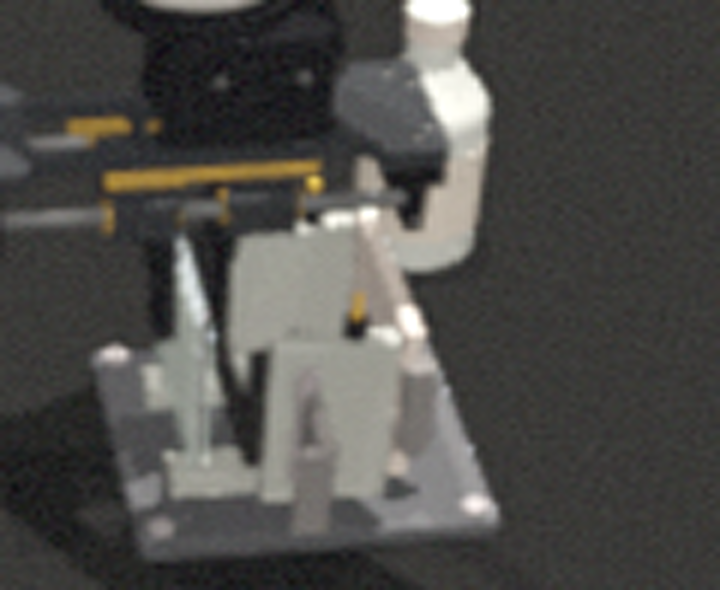

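The view shows the cassette at (195,350) upright above the feet at (205,470), facing the gasket at (240,390), with about 7 mm of gap. I'll nudge it 0.7 mm and lower it onto the feet.

arm_command(deltas=[-1,0.0007,0,0.003,0,-1,0,0,0.002,0,-1,0,0,0.0015,0,-1,0,0,0.001,0,-1,0,0,0,0])

```text
time: 11.35
position: [0.5834, -0.1851, 0.069]
tool_rot: [0.482, 0.876, 0.0, -0.0]
ft_force: [0.7, -0.3, -1.2]
grip_width: 0.0079
grip_force: 25.0
```

arm_command(deltas=[-1,0,0,0.001,0,-1,0,0,0,0])

```text
time: 11.6
position: [0.5835, -0.1851, 0.068]
tool_rot: [0.482, 0.876, -0.0, -0.0]
ft_force: [-0.2, 0.0, -0.8]
grip_width: 0.0077
grip_force: 25.0
```

arm_command(deltas=[-1,0,0,0.0007,0,-1,0,0,0,0])

```text
time: 11.85
position: [0.5835, -0.1851, 0.0673]
tool_rot: [0.482, 0.876, 0.0, -0.0]
ft_force: [-0.6, 0.1, -1.4]
grip_width: 0.008
grip_force: 25.0
```

arm_command(deltas=[-1,0,0,0.0007,0,-1,0,0,0,0])

```text
time: 12.1
position: [0.5836, -0.1852, 0.0667]
tool_rot: [0.482, 0.876, -0.0, 0.0]
ft_force: [-0.1, 0.2, -1.2]
grip_width: 0.0076
grip_force: 25.0
```

arm_command(deltas=[-1,0,0,0.0006,0,-1,0,0,0,0])

```text
time: 12.35
position: [0.5836, -0.1851, 0.0666]
tool_rot: [0.482, 0.876, -0.0, 0.0]
ft_force: [-1.2, 0.6, 4.6]
grip_width: 0.008
grip_force: 25.0
```

arm_command(deltas=[-1,0,0,0.0005,0,-1,0,0,0,0])

```text
time: 12.6
position: [0.5836, -0.1851, 0.0666]
tool_rot: [0.482, 0.876, -0.0, 0.0]
ft_force: [-1.7, 1.7, 7.6]
grip_width: 0.0076
grip_force: 25.0
```

```bash
python3 chk.py
```

```text
t 12.6 TCP core mm [-48.6   1.8] z 66.6 F core [ 0.5 -2.4] 7.6 M core [-0.29 -0.1 ] -0.0
cas 44 y med -48.0 x [-51.3 -48.4 -43.7]
upr 186 y med -50.4 x [-20.6   4.1  18.8]
24 57 x [-56.2 -50.9 -36.9] y [-48.  -31.5  33.7]
36 30 x [-51.7 -51.  -45.1] y [-48.7 -32.8  10.8]
48 26 x [-51.5 -50.7 -45.1] y [-48.8 -39.7   5.1]
60 26 x [-51.5 -50.8 -45.2] y [-49.1 -39.6  -4. ]
72 26 x [-51.4 -50.7 -43.7] y [-49.6 -46.1 -15.1]
84 33 x [-52.5 -50.8 -43. ] y [-48.2 -43.1   0.1]
96 53 x [-52.7 -49.5 -44.2] y [-47.8 -21.6  10.6]
```

arm_command(deltas=[-1,0,0,-0.0006,0,-1,0,-0.003,0,0,-1,0,-0.003,0,0,-1,0,-0.002,0,0,-1,0,0,0,0])

```text
time: 13.28
position: [0.5777, -0.19, 0.0666]
tool_rot: [0.482, 0.876, 0.0, 0.001]
ft_force: [2.5, 2.0, 4.9]
grip_width: 0.0079
grip_force: 25.0
```

```bash
python3 chk.py|head -3
```

```text
t 13.275 TCP core mm [-41.    2.7] z 66.6 F core [-3.1 -0.4] 4.9 M core [0.01 0.83] -0.05
cas 33 y med -47.4 x [-43.8 -40.7 -36.3]
upr 187 y med -50.4 x [-20.7   3.   18.8]
```

arm_command(deltas=[-1,0,0,-0.0005,0,-1,0.001,0,0,0,-1,0,-0.001,0,0,-1,0,0,0,0])

```text
time: 13.82
position: [0.5754, -0.1895, 0.0667]
tool_rot: [0.482, 0.876, -0.0, 0.0]
ft_force: [3.0, -1.1, 2.6]
grip_width: 0.0076
grip_force: 25.0
```

```bash
python3 chk.py|head -3
```

```text
t 13.825 TCP core mm [-39.4   1.1] z 66.7 F core [-1.9  2.5] 2.6 M core [0.41 0.37] 0.02
cas 46 y med -48.2 x [-41.3 -38.1 -34.4]
upr 190 y med -50.2 x [-20.6   4.2  18.8]
```

arm_command(deltas=[-1,0,-0.001,-0.0001,0,-1,0,-0.001,0,0,-1,0,0,0,0])

```text
time: 14.25
position: [0.5735, -0.1898, 0.0667]
tool_rot: [0.482, 0.876, 0.0, -0.0]
ft_force: [2.4, 0.5, 1.9]
grip_width: 0.0079
grip_force: 25.0
```

arm_command(deltas=[-1,0,-0.001,0,0,-1,0,-0.0005,0,0,-1,0,0,0,0])

```text
time: 14.62
position: [0.5721, -0.1906, 0.0667]
tool_rot: [0.482, 0.876, 0.0, -0.0]
ft_force: [1.6, 2.1, 1.8]
grip_width: 0.0075
grip_force: 25.0
```

```bash
python3 chk.py
```

```text
t 14.625 TCP core mm [-35.9   0.2] z 66.7 F core [-2.4 -0.9] 1.8 M core [0.03 0.65] 0.03
cas 47 y med -49.2 x [-38.6 -34.5 -30.5]
upr 188 y med -50.4 x [-20.7   3.9  19. ]
24 83 x [-54.9 -41.5 -36.4] y [-48.6 -15.9  38.6]
36 22 x [-39.1 -38.6 -35.3] y [-50.1 -27.    8. ]
48 25 x [-39.1 -38.6 -35.4] y [-50.5 -37.6   6.1]
60 20 x [-39.  -38.2 -35.4] y [-50.  -34.6  -5.4]
72 23 x [-39.1 -38.1 -34.4] y [-49.9 -44.8 -11.5]
84 24 x [-39.  -38.1 -34.8] y [-49.7 -33.6  -7. ]
96 33 x [-38.6 -37.8 -35.1] y [-50.5 -31.6  -7.2]
```

arm_command(deltas=[-1,-0.0008,-0.0005,0,0,-1,0,-0.001,0,0,-1,0,0,0,0])

```text
time: 15.05
position: [0.5711, -0.1923, 0.0667]
tool_rot: [0.482, 0.876, 0.0, -0.0]
ft_force: [1.2, 1.7, 3.3]
grip_width: 0.0078
grip_force: 25.0
```

arm_command(deltas=[-1,0,-0.001,0,0,-1,0,-0.0005,0,0,-1,0,0,0,0])

```text
time: 15.42
position: [0.5705, -0.1931, 0.0667]
tool_rot: [0.482, 0.876, 0.0, 0.0]
ft_force: [3.0, 3.2, 2.7]
grip_width: 0.0076
grip_force: 25.0
```

```bash
python3 chk.py
```

```text
t 15.425 TCP core mm [-33.3   1.5] z 66.7 F core [-4.3 -1.1] 2.7 M core [-0.15  0.89] 0.07
cas 36 y med -48.2 x [-36.6 -33.2 -30.2]
upr 188 y med -50.4 x [-20.8   3.8  18.8]
24 74 x [-55.7 -41.7 -35.3] y [-45.8 -11.9  39.6]
36 24 x [-36.5 -36.  -35.1] y [-49.1 -15.1  20.6]
48 22 x [-36.5 -35.9 -35.1] y [-48.1 -24.    9.2]
60 15 x [-36.6 -35.9 -34.6] y [-50.3 -32.8 -10.3]
72 16 x [-36.5 -35.8 -34.4] y [-50.1 -37.5 -13.3]
84 19 x [-36.4 -35.7 -34.9] y [-48.4 -25.3  -9.2]
96 24 x [-36.2 -35.3 -34.2] y [-47.2 -26.8  -6.1]
```

arm_command(deltas=[-1,0,-0.001,0,0,-1,0,-0.001,0,0,-1,0,0,0,0])

```text
time: 15.85
position: [0.5693, -0.194, 0.0667]
tool_rot: [0.482, 0.876, 0.001, 0.0]
ft_force: [4.5, 4.3, 1.4]
grip_width: 0.0083
grip_force: 25.0
```

```bash
python3 chk.py
```

```text
t 15.85 TCP core mm [-31.8   1.5] z 66.7 F core [-6.1 -1.3] 1.4 M core [-0.22  1.22] 0.09
cas 24 y med -48.4 x [-34.6 -33.  -30.5]
upr 190 y med -50.3 x [-21.1   4.1  18.9]
24 73 x [-55.2 -41.2 -34.4] y [-44.1 -16.3  41.9]
36 20 x [-34.9 -34.4 -34.1] y [-45.  -16.9  18.5]
48 16 x [-35.1 -34.5 -34. ] y [-42.5 -13.9   4.7]
60 7 x [-35.  -34.5 -34.1] y [-39.7 -25.1 -14.8]
72 15 x [-35.1 -34.6 -34.1] y [-50.5 -22.8  -7.3]
84 16 x [-35.5 -34.5 -34.2] y [-46.3 -17.4  -5.2]
96 15 x [-36.1 -34.5 -34.1] y [-47.5 -26.8  -7.5]
```

Run:
```python
from h import *
f=np.load("last.npz");a=f["a"];g=np.load("n1.npz")["a"]
z=lambda im:cv2.resize(im[145:225,348:418,::-1],(400,457),interpolation=cv2.INTER_CUBIC)
cv2.imwrite("pics/press.png",np.hstack([z(a),z(np.load("side0.npz")["im"])]))
yw=np.radians(-147.6);ex=np.array([np.cos(yw),np.sin(yw)]);ey=np.array([-ex[1],ex[0]]);O=np.array([.5416,-.2097])
for nm,d in(("now",f["d"]),("start",np.load("side0.npz")["d"]),("n1",np.load("n1.npz")["d"])):
    W=cloud("side",d).reshape(-1,3);q=np.c_[(W[:,:2]-O)@ex,(W[:,:2]-O)@ey,W[:,2]]*1000
    for z0,z1 in((40,60),(60,80),(80,98)):
        b=(q[:,2]>z0)&(q[:,2]<z1)&(abs(q[:,1])<58)&(q[:,0]>-50)&(q[:,0]<32)
        n=b&(q[:,1]<-36);fr=b&(q[:,1]>-36)
        print(nm,z0,"near x hist(-44..-20 by 2)",np.histogram(q[n,0],bins=range(-44,-18,2))[0],"far",np.histogram(q[fr,0],bins=range(-44,-18,2))[0], "rear max",np.percentile(q[n,0],98).round(1))
```

```text
now 40 near x hist(-44..-20 by 2) [0 0 0 0 6 8 3 5 5 6 7 6] far [ 0  0  0  0 24  0  0  0  0  0  0  0] rear max 29.5
now 60 near x hist(-44..-20 by 2) [0 0 0 0 6 5 6 7 3 6 2 7] far [ 6  3  3  4 12  7  0  0  0  0  0  1] rear max 29.3
now 80 near x hist(-44..-20 by 2) [ 0  0  0  0  5  6  1  4  7  7  2 10] far [ 8  4  5  3 16  5  0  1  7  4  9  7] rear max 30.0
start 40 near x hist(-44..-20 by 2) [0 0 0 0 0 0 0 3 4 6 7 6] far [0 0 0 0 0 0 0 4 4 4 7 5] rear max 30.6
start 60 near x hist(-44..-20 by 2) [0 0 0 0 0 0 0 4 9 2 5 5] far [0 0 0 0 0 0 0 5 9 2 5 6] rear max 30.9
start 80 near x hist(-44..-20 by 2) [0 0 0 0 0 0 0 1 6 6 3 8] far [0 0 0 0 0 0 0 0 6 6 2 4] rear max 30.5
n1 40 near x hist(-44..-20 by 2) [0 0 0 0 0 0 0 1 5 7 8 6] far [0 0 0 0 0 0 0 5 3 8 5 5] rear max 29.1
n1 60 near x hist(-44..-20 by 2) [0 0 0 0 0 0 0 7 4 5 5 5] far [0 0 0 0 0 0 0 7 5 3 5 5] rear max 29.6
n1 80 near x hist(-44..-20 by 2) [0 0 0 0 0 0 0 1 6 5 5 6] far [0 0 0 0 0 0 0 0 7 5 5 2] rear max 30.6
```

View pics/press.png

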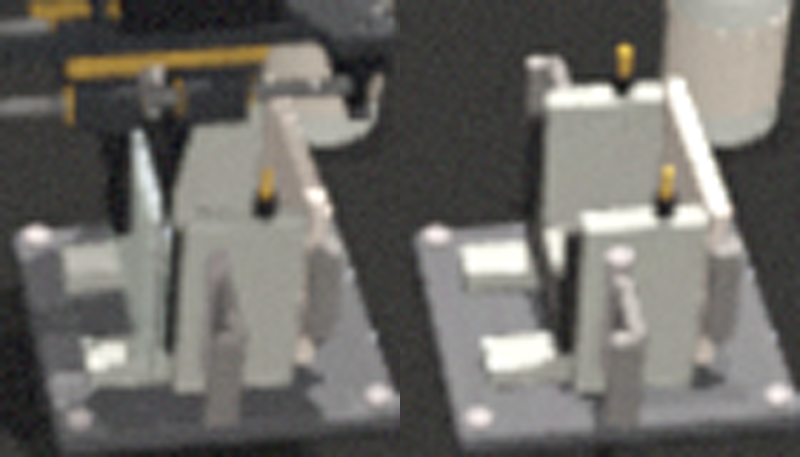

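In this view the cassette stands upright at (148,280), flush with the gasket. About 15 zoomed pixels (roughly 6 mm) of black gasket remain in front of the upright at (178,290), which agrees with about 2.4 mm compression at 6 N. I'll keep pressing.

arm_command(deltas=[-1,0,-0.001,0,0,-1,0,-0.0006,0,0,-1,0,0,0,0])

```text
time: 16.27
position: [0.5685, -0.1945, 0.0667]
tool_rot: [0.482, 0.876, 0.001, 0.001]
ft_force: [5.4, 6.3, 0.5]
grip_width: 0.0075
grip_force: 25.0
```

```bash
cat > prof.py <<'E'
from h import *
a=np.load("last.npz")["a"].astype(float).mean(2)
yw=np.radians(-147.6);ex=np.r_[np.cos(yw),np.sin(yw),0];ey=np.r_[-ex[1],ex[0],0];O=np.r_[.5416,-.2097,0]
xs=np.arange(-48,32,2)
acc=0
for z in range(55,88,3):
    P=np.array([O+ex*x/1e3-ey*.051+[0,0,z/1e3] for x in xs]);uv=proj("side",P).astype(np.float32)
    acc=acc+cv2.remap(a.astype(np.float32),uv[:,0].reshape(1,-1),uv[:,1].reshape(1,-1),1)[0]
print([(int(x),int(v/11)) for x,v in zip(xs,acc)])
E
python3 chk.py|head -3; python3 prof.py
```

```text
t 16.275 TCP core mm [-30.9   1.6] z 66.7 F core [-7.9 -2.4] 0.5 M core [-0.29  1.51] 0.15
cas 19 y med -47.7 x [-33.6 -31.5 -30.3]
upr 190 y med -51.0 x [-20.4   3.7  18.9]
[(-48, 113), (-46, 114), (-44, 122), (-42, 131), (-40, 139), (-38, 144), (-36, 147), (-34, 148), (-32, 138), (-30, 126), (-28, 114), (-26, 80), (-24, 67), (-22, 105), (-20, 141), (-18, 152), (-16, 153), (-14, 150), (-12, 144), (-10, 133), (-8, 125), (-6, 117), (-4, 112), (-2, 119), (0, 130), (2, 140), (4, 147), (6, 151), (8, 152), (10, 151), (12, 151), (14, 151), (16, 151), (18, 150), (20, 150), (22, 150), (24, 151), (26, 151), (28, 150), (30, 142)]
```

arm_command(deltas=[-1,0.0006,-0.0008,0,0,-1,0,-0.0002,0,0,-1,0,0,0,0,-1,0,0,0,0])

```text
time: 16.82
position: [0.5681, -0.1947, 0.0667]
tool_rot: [0.482, 0.876, 0.001, 0.002]
ft_force: [7.0, 6.2, -0.6]
grip_width: 0.008
grip_force: 25.0
```

```bash
python3 chk.py|head -3; python3 prof.py
```

```text
t 16.825 TCP core mm [-30.4   1.5] z 66.7 F core [-9.2 -1.5] -0.6 M core [-0.24  1.69] 0.11
cas 21 y med -47.7 x [-33.3 -31.4 -30.4]
upr 188 y med -50.6 x [-20.5   4.3  18.5]
[(-48, 113), (-46, 113), (-44, 119), (-42, 129), (-40, 137), (-38, 142), (-36, 146), (-34, 149), (-32, 142), (-30, 129), (-28, 119), (-26, 91), (-24, 71), (-22, 105), (-20, 140), (-18, 152), (-16, 153), (-14, 150), (-12, 143), (-10, 133), (-8, 125), (-6, 117), (-4, 113), (-2, 119), (0, 129), (2, 140), (4, 147), (6, 151), (8, 151), (10, 151), (12, 151), (14, 152), (16, 151), (18, 151), (20, 150), (22, 151), (24, 151), (26, 152), (28, 150), (30, 142)]
```

arm_command(deltas=[-1,0.0005,-0.0004,0.0002,0,-1,0,0,0,0,-1,0,0,0,0,-1,0,0,0,0])

```text
time: 17.38
position: [0.568, -0.1947, 0.0667]
tool_rot: [0.482, 0.876, 0.001, 0.002]
ft_force: [8.1, 5.7, 0.3]
grip_width: 0.008
grip_force: 25.0
```

```bash
for i in 1 2 3; do python3 chk.py|head -3; done; python3 prof.py|cut -c1-260; python3 -c "
from rig import status;o=status.get_obs();print(o['tool_rot'],o['grip_width'])"
```

```text
t 17.375 TCP core mm [-30.3   1.5] z 66.7 F core [-9.9 -0.5] 0.3 M core [-0.17  1.78] 0.04
cas 19 y med -48.1 x [-33.5 -31.7 -30.3]
upr 186 y med -50.6 x [-20.6   4.   18.8]
t 17.425 TCP core mm [-30.3   1.6] z 66.7 F core [-9.7 -1.5] 0.4 M core [-0.11  1.77] 0.1
cas 15 y med -47.6 x [-33.  -31.6 -30.3]
upr 191 y med -50.3 x [-20.9   3.5  18.6]
t 17.475 TCP core mm [-30.3   1.5] z 66.7 F core [-9.1 -0.5] -0.1 M core [-0.18  1.79] 0.09
cas 18 y med -48.4 x [-33.5 -31.5 -30.2]
upr 186 y med -50.5 x [-20.2   4.5  18.7]
[(-48, 113), (-46, 113), (-44, 119), (-42, 129), (-40, 137), (-38, 142), (-36, 147), (-34, 148), (-32, 141), (-30, 128), (-28, 119), (-26, 91), (-24, 72), (-22, 105), (-20, 141), (-18, 152), (-16, 153), (-14, 150), (-12, 144), (-10, 133), (-8, 126), (-6, 117),
[0.48232526 0.87598837 0.00117428 0.00231155] 0.007733893751649269
```

arm_command(deltas=[-1,0,-0.0003,0.0001,0,-1,0,0,0,0,-1,0,0,0,0,-1,0,0,0,0,-1,0,0,0,0,-1,0,0,0,0])

```text
time: 18.27
position: [0.568, -0.1948, 0.0667]
tool_rot: [0.482, 0.876, 0.001, 0.002]
ft_force: [7.3, 5.7, 0.6]
grip_width: 0.0082
grip_force: 25.0
```

```bash
for i in 1 2 3; do python3 chk.py|head -1; done; python3 -c "
from rig import order;print(order.hand_in())"
```

```text
t 18.275 TCP core mm [-30.3   1.5] z 66.7 F core [-9.2 -0.9] 0.6 M core [-0.21  1.86] 0.06
t 18.325 TCP core mm [-30.3   1.5] z 66.7 F core [-9.9 -0.6] 0.1 M core [-0.18  1.83] 0.11
t 18.375 TCP core mm [-30.2   1.5] z 66.7 F core [-9.7 -0.5] 0.7 M core [-0.18  1.86] 0.08
the job is handed in; nothing more can be done
None
```

Handed in at 18.4 s: the cassette stands on the feet, short plate towards the core and centred to within about 1 mm, and the arm is still holding it against the gasket at about 9.6 N; the dam and the other bench things were not touched.

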